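# Send the safety caps to be washed

## Task

Take the press-and-turn safety cap off every bottle in the rack that has one (push the cap down against its spring, keep it down while turning it anticlockwise, then lift it off) and put these caps, together with the like cap that stands loose on the bench, on the floor of the ultrasonic cleaner's wash tray, side by side and not on top of one another. When all the caps are in, press the cleaner's start button right down and let it go. Do not knock over the brown bottle.

Things in the scene. Friction and masses are not known exactly. Their poses are not given: they have to be found in the camera images.
- cap_a_mid (a point): black safety cap locked on the bottle neck_a (may be absent). All caps are alike, 48 mm tall, 60 g: the lower 24 mm a hollow skirt 60 mm across, the upper 24 mm a ribbed round grip 50 mm across, to be grasped across its diameter from above; the skirt's shoulder stands out 5 mm round the grip, level with this point. Point: on the axis, half-way up, 24 mm below the top; z up along the axis
- cap_b_mid (a point): the like cap locked on the bottle neck_b (may be absent), same point
- cap_c_mid (a point): the like cap locked on the bottle neck_c (may be absent), same point
- loose_mid (a point): a like cap, already off, standing on the bench, skirt down; same point (24 mm above the bench)
- neck_a (a point): foot of the first bottle's neck, on its axis, height 70 mm. A spring pushes the locked cap up against three catches (4 N, rising 1 N per mm). Pushed down 4 mm or more (8 N; it bottoms at 7 mm, 11 N) the cap can turn anticlockwise seen from above. Turned 45 to 79 degrees (79 is a stop; aim for 60) it is out of the catches, pops up 4 mm and lifts straight off, clear after 20 mm
- neck_b (a point): the same point of the second bottle. A cap turned less than 41 degrees, or not pushed down, stays held by its catches; it cannot turn clockwise from the locked position. The point cap_mid of a locked cap is 31 mm above the neck point
- neck_c (a point): the same point of the third bottle. The rack stands along an upright mesh guard whose face is at y = 0.404: keep the hand's long side along x here. To the right of the loose cap stands a mounting press 0.39 m tall (up to x = 0.40, y = 0.05), to the right of the cleaner a microscope (its foot, 72 mm high, up to y = 0.09; the rest up to y = 0.04)
- rack: low aluminium rack, 295 x 84 mm, fixed to the bench, holding three white bottles 74 mm across that cannot turn; origin at the centre of its underside, x along its length; neck_a at x = -95 mm, neck_b at 0, neck_c at +95 mm. The sprung seal on an open neck reaches up to height 101 mm; tops of the locked caps at 125 mm
- cleaner: white ultrasonic cleaner, 193 mm (x) x 150 mm (y), 56 mm high, fixed to the bench; origin at the centre of its underside, x away from its front ledge, whose front face is at x = -95 mm. An open wash tray is sunk into its top
- tray_centre (a point): centre of the wash tray's floor (dry, flat, height 30 mm); axes as the cleaner's. The tray is 150 mm in x and 138 mm in y inside, 26 mm deep (rim at height 56 mm): four caps fit, two by two, 75 mm apart in x and 68 mm apart in y
- start (a joint): start button, white, 24 mm across, on the right end of the cleaner's front ledge; value in m, 0 = up, 0.006 = right down (5 N); springs back
- start_top (a point): centre of the start button's top face; it is pressed straight down
- lens_can_mid (a point): bystander: black round can with a lid, 40 mm across, 52 mm tall, no grip ribs; not a cap and not wanted. Point at its centre
- etchant_mid (a point): bystander: brown bottle with a black lid, 52 mm across, 105 mm tall, on the bench; must stay standing. Point half-way up, z up along its axis

How it is judged (in metres and radians):
On the way, in this order (a step that is already met when the one before it is completed fails the run):
1. every cap lies on the floor of the wash tray, let go (x of cap_a_mid in the frame of tray_centre between -0.075 and 0.075 m and y of cap_a_mid in the frame of tray_centre between -0.069 and 0.069 m and z of cap_a_mid in the frame of tray_centre between -0.005 and 0.04 m and x of cap_b_mid in the frame of tray_centre between -0.075 and 0.075 m and y of cap_b_mid in the frame of tray_centre between -0.069 and 0.069 m and z of cap_b_mid in the frame of tray_centre between -0.005 and 0.04 m and x of cap_c_mid in the frame of tray_centre between -0.075 and 0.075 m and y of cap_c_mid in the frame of tray_centre between -0.069 and 0.069 m and z of cap_c_mid in the frame of tray_centre between -0.005 and 0.04 m and x of loose_mid in the frame of tray_centre between -0.075 and 0.075 m and y of loose_mid in the frame of tray_centre between -0.069 and 0.069 m and z of loose_mid in the frame of tray_centre between -0.005 and 0.04 m and contact force between the fingers and cap_a below 0.2 N and contact force between the fingers and cap_b below 0.2 N and contact force between the fingers and cap_c below 0.2 N and contact force between the fingers and loose below 0.2 N), for 0.3 s.
2. the start button is pressed right down (value of joint start above 0.0045 m), for 0.1 s.
At the end, for the whole second after the job is handed in: Every cap present (the two or three from the bottles and the loose one) is at rest in the wash tray with its centre within the tray's inside walls and less than 40 mm above the tray floor (none on top of another), and the start button, pressed at least 4.5 mm after that, is up again (x of cap_a_mid in the frame of tray_centre between -0.075 and 0.075 m and y of cap_a_mid in the frame of tray_centre between -0.069 and 0.069 m and z of cap_a_mid in the frame of tray_centre between -0.005 and 0.04 m and x of cap_b_mid in the frame of tray_centre between -0.075 and 0.075 m and y of cap_b_mid in the frame of tray_centre between -0.069 and 0.069 m and z of cap_b_mid in the frame of tray_centre between -0.005 and 0.04 m and x of cap_c_mid in the frame of tray_centre between -0.075 and 0.075 m and y of cap_c_mid in the frame of tray_centre between -0.069 and 0.069 m and z of cap_c_mid in the frame of tray_centre between -0.005 and 0.04 m and x of loose_mid in the frame of tray_centre between -0.075 and 0.075 m and y of loose_mid in the frame of tray_centre between -0.069 and 0.069 m and z of loose_mid in the frame of tray_centre between -0.005 and 0.04 m and linear speed of each of cap_a, cap_b, cap_c, loose below 0.02 m/s and value of joint start below 0.0015 m); the robot touches nothing.
It fails at once if the brown bottle is knocked over (angle between etchant_mid's own z axis and vertical above 0.6 rad).
Of cap_a, cap_b, cap_c only 2 to 3 are there at a start; the rules pass over those that are not, and their reading is None.
At some moment in a run one of loose may be knocked a few centimetres aside while the robot is not near it.
Once in a run the grip may slacken for a moment while it holds something.
It also fails if it takes over 208 s, if anything falls off the work surface, if the arm or the gripper's body presses on something with over 40 N, if the wrist force passes 120 N, or if a joint passes its speed limit or range.

## Robot

A 6-joint arm with a two-finger parallel gripper is mounted at the origin on the work surface; the furniture and walls round the work are solid. World frame = base frame: x ahead of the robot, y to its left, z up, the work surface at z = 0. Lengths are in m, angles in degrees, forces in N, time in s.
With the tool pointing down it reaches from about 0.325 to 0.9 m from the base axis. Payload 6.1 kg.
Tool frame: the origin (TCP) lies at the very end of the fingers, on their centre line; the grasp point (between the pads) lies 19 mm behind it (manip.hold_point_z is the distance from the TCP to the grasp point, in m); z points along the fingers, y is the direction in which the jaws open and shut (so a half turn about z gives the same grasp; the last joint's range is limited). The gripper opens to 87 mm and grips with 3 to 60 N. Pads are 19 mm wide; open, the fingers measure 117 mm over their backs; the gripper's body (75 mm by 190 mm) begins 51 mm behind the grasp point.
Start: joints at [-77.756, 12.628, 87.462, -0, 79.91, -7.225], TCP at [0.208, -0.589, 0.223] pointing down, gripper open.
Joint ranges: [-170.65, 170.65], [-52.31, 119.04], [5.05, 147.46], [-71.25, 251.25], [11.57, 151.72], [-153.62, 153.62]. Speed limits (degrees/s): [147.25, 147.25, 172.46, 180, 180, 180].

## Interface

Orientations are given as a 3x3 rotation matrix whose columns are the frame's x, y, z axes.
In Python, from station import manip gives the robot as it stands. The module is installed in compiled form; this text tells all that it offers.
- The arm moves only by the tool step_arm, never from a script. Its argument "increments" is text: rows parted by semicolons, each of 6 numbers parted by spaces: the shift along the world's x, y, z in m, then the turn, a rotation vector about the world's x, y, z in rad. A call has exactly 10 rows; each row is the pose to reach, as a shift and turn from the pose commanded when the call began; what a row does not reach only later rows make up. A row lasts 1/8 s, in which the tool goes at most 62.5 mm and 10.7 degrees, less where a joint would pass 70% of its speed; a pose out of reach is approached as far as the arm can. A call with a gripper value outside its range is refused whole. "grip" is the opening in per cent of the stroke, from 0 (shut) to 100 (fully open), set as the call begins (left out, the last holds). The fingers move at their own pace and stop on an object; the grip force is fixed at half the most. Time passes only in rows, so rows that repeat a pose let the fingers close, or fill a call up. It gives the time, the measured TCP pose, the force and the opening at its end, in the units of the state.
- manip.get_state(): the state, without advancing time (a new reading comes with each control period).
- manip.capture(name): name is "scene" or "top" or "wrist"; returns the picture (480x640x3 uint8, red, green, blue); there is no depth.
- manip.camera_model(name): a dict with "intrinsics" (3x3 intrinsics, pixels), "extrinsics" (4x4, takes a point from world to camera coordinates); the wrist camera has in their place "T_tool_cam" (4x4, takes a point from camera to tool coordinates, whose origin is the TCP and whose axes are the flange's). Camera axes: x right, y up, looking along -z (the intrinsics and any distortion apply to the point x, -y, -z); pixel columns grow to the right and rows downward; lengths in m; the calibration is good to about 2 mm. A picture is of the moment at which its call begins: read the wrist's pose just before it. camera_model takes no time and is no camera call.
- manip.job_done(): hands the job in, once; it reports no verdict.
The state is a dict: "t": time; "qpos": joint angles; "qd": joint speeds; "effort": joint torques, N m; "tcp_pos": TCP position; "orientation": TCP orientation; "wrist_force": force on the tool from outside, world axes, zero at the start; "ft_torque": the same for the moment, N m; "opening": finger opening in m.
Only numpy, scipy, OpenCV 4.12 (cv2) and the standard library are available. Lean on these libraries where they do the work, as an engineer would, in place of code of your own. Each camera call takes 0.05 s, during which the arm holds its last target.

## Working session

There is one attempt and no reset: what is moved stays moved. The work goes in short steps, Python scripts to look and compute and a tool call to move; the robot and the scene stay as the last step left them, time stands still between calls to the robot, and variables do not carry over. Pictures are saved under pics/ and viewed, and the job is handed in when it is done.

Besides the shell and the picture viewer there is one more tool, called after "Request:" as name(argument=value, ...), one argument or row to a line, values as JSON. step_arm: Moves the arm, as the interface text tells. Its arguments: {"type":"object","properties":{"increments":{"type":"string"},"grip":{"type":"number"}},"required":["increments"]}

```bash
mkdir -p pics; python3 - <<'E'
from station import manip
import cv2,numpy as np
s=manip.get_state();print(s)
for n in ("scene","top","wrist"):
    im=manip.capture(n);cv2.imwrite(f"pics/{n}0.png",im[:,:,::-1]);m=manip.camera_model(n);print(n,{k:np.round(v,4).tolist() if not isinstance(v,str) else v for k,v in m.items()})
print(manip.hold_point_z)
E
```

```text
{'t': 0.0, 'qpos': array([-7.77558760e+01,  1.26728636e+01,  8.75249441e+01, -2.37444781e-03,
        7.99100496e+01, -7.22517849e+00]), 'qd': array([ 0.0801601 , -0.12384741, -0.01905802, -0.05473878,  0.00601163,
        0.01612451]), 'effort': array([ 3.42904150e-04, -4.94608390e+01, -3.87380791e+01,  6.99894852e-02,
        5.73433167e-02, -1.51254922e-04]), 'tcp_pos': array([ 0.20816424, -0.5886674 ,  0.22147055]), 'orientation': array([[ 9.42817810e-01,  3.33308241e-01, -4.39101347e-04],
       [ 3.33308472e-01, -9.42816053e-01,  1.83099173e-03],
       [ 1.96292834e-04, -1.87264781e-03, -9.99998227e-01]]), 'wrist_force': array([-0.11711387,  0.13775323,  0.89469022]), 'ft_torque': array([ 0.04165709,  0.01018621, -0.00653637]), 'opening': 0.08732843698581094}
scene {'intrinsics': [[514.2096, 0.0, 325.804], [0.0, 514.2096, 236.7868], [0.0, 0.0, 1.0]], 'extrinsics': [[0.5484, 0.8362, -0.0091, -0.4796], [-0.7119, 0.4726, 0.5196, 0.2433], [0.4387, -0.2785, 0.8544, -1.1013], [0.0, 0.0, 0.0, 1.0]]}
top {'intrinsics': [[543.2342, 0.0, 321.2836], [0.0, 543.2342, 244.9786], [0.0, 0.0, 1.0]], 'extrinsics': [[-0.0223, -0.9994, -0.0259, 0.2306], [0.9945, -0.0248, 0.1017, -0.5557], [-0.1023, -0.0234, 0.9945, -0.8815], [0.0, 0.0, 0.0, 1.0]]}
wrist {'intrinsics': [[411.3119, 0.0, 313.3059], [0.0, 411.3119, 242.0372], [0.0, 0.0, 1.0]], 'T_tool_cam': [[0.0008, 0.9577, 0.2877, 0.0799], [1.0, -0.0008, -0.0002, 0.001], [-0.0, 0.2877, -0.9577, -0.1618], [0.0, 0.0, 0.0, 1.0]]}
0.0187
```

View pics/scene0.png

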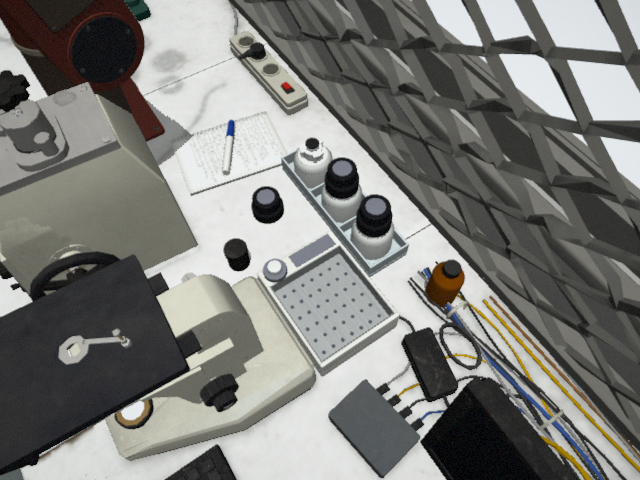

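View pics/top0.png

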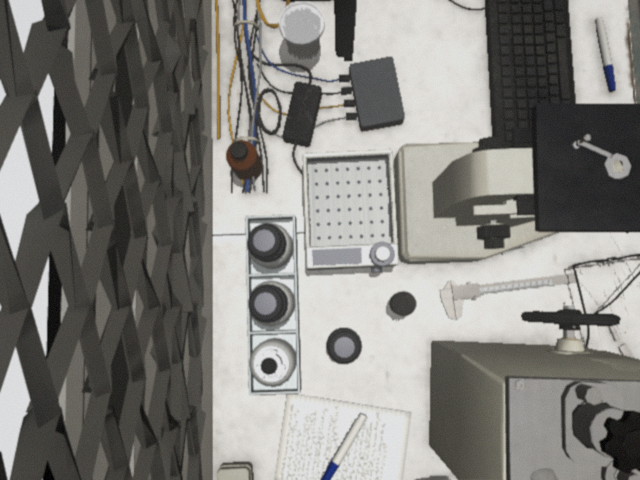

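View pics/wrist0.png

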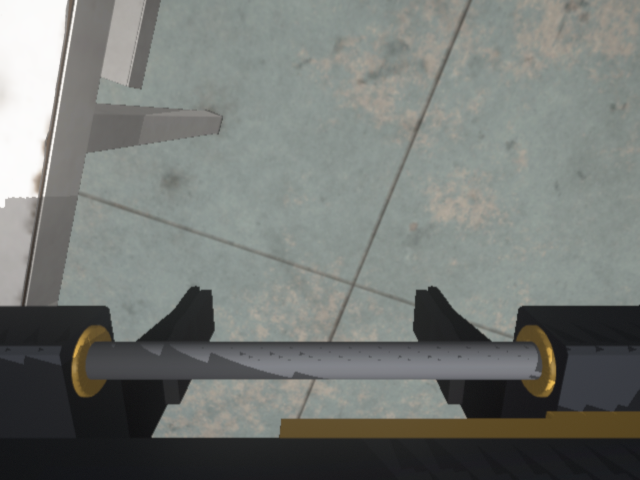

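```bash
cat > h.py <<'E'
from station import manip
import cv2,numpy as np
def ray(n,u,v,st=None):
    m=manip.camera_model(n);K=m['intrinsics']
    d=np.array([(u-K[0,2])/K[0,0],-(v-K[1,2])/K[1,1],-1])
    if n=='wrist':
        st=st or manip.get_state();T=np.eye(4);T[:3,:3]=st['orientation'];T[:3,3]=st['tcp_pos'];T=T@m['T_tool_cam']
    else: T=np.linalg.inv(m['extrinsics'])
    return T[:3,3],T[:3,:3]@d
def atz(n,u,v,z,st=None):
    o,d=ray(n,u,v,st);return o+d*(z-o[2])/d[2]
def proj(n,p,st=None):
    m=manip.camera_model(n);K=m['intrinsics']
    if n=='wrist':
        st=st or manip.get_state();T=np.eye(4);T[:3,:3]=st['orientation'];T[:3,3]=st['tcp_pos'];E=np.linalg.inv(T@m['T_tool_cam'])
    else:E=m['extrinsics']
    c=(E@np.append(p,1))[:3];return np.array([K[0,0]*c[0]/-c[2]+K[0,2],-K[1,1]*c[1]/-c[2]+K[1,2]])
def crop(src,dst,x0,y0,x1,y1,f):
    im=cv2.imread(src)[y0:y1,x0:x1];cv2.imwrite(dst,cv2.resize(im,None,fx=f,fy=f,interpolation=cv2.INTER_CUBIC))
E
python3 - <<'E'
from h import *
crop('pics/top0.png','pics/t1.png',220,130,420,280,4)
crop('pics/top0.png','pics/t2.png',230,200,430,350+50,3.9)
crop('pics/scene0.png','pics/s1.png',220,120,420,270,4)
E
```

```text
(no output)
```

View pics/t1.png

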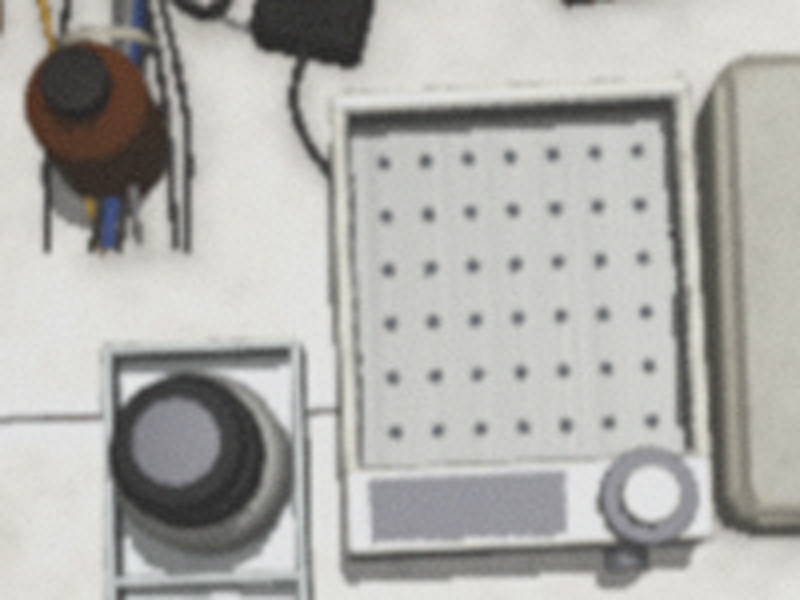

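View pics/t2.png

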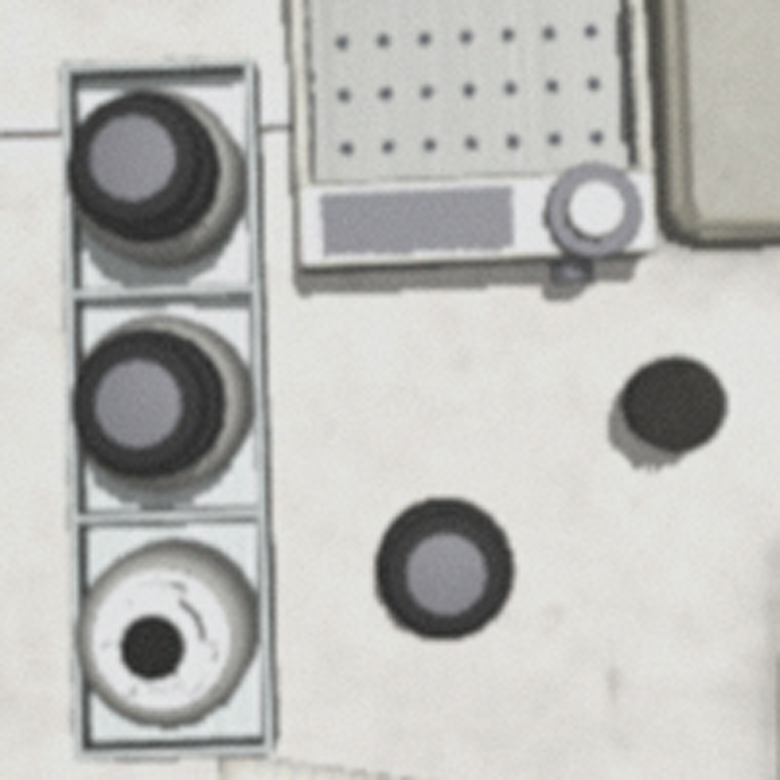

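View pics/s1.png

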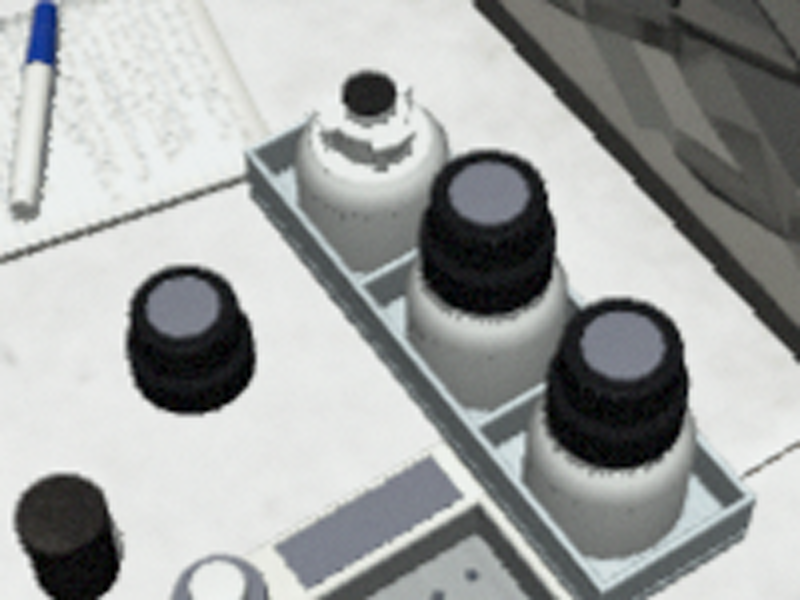

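```bash
python3 - <<'E'
from h import *
def tri(a,b):
    o1,d1=ray('top',*a);o2,d2=ray('scene',*b)
    A=np.stack([d1,-d2],1);t=np.linalg.lstsq(A,o2-o1,rcond=None)[0];p,q=o1+t[0]*d1,o2+t[1]*d2
    return np.round((p+q)/2,4),np.round(np.linalg.norm(p-q),4)
for n,a,b,z in (('C',(264.1,240.3),(375.5,206.75),.125),('B',(265.4,303.6),(342,168.25),.125),('L',(344.6,347.2),(265.75,196.75),.048)):
    print(n,tri(a,b),atz('top',*a,z).round(4),atz('scene',*b,z).round(4))
for n,p,z in (('start',(383.1,253.5),.062),):print(n,atz('top',*p,z).round(4))
for q in ((384,163),(637,151),(396,432),(652,422),(517,292)):
    print('hole',atz('top',q[0]/4+220,q[1]/4+130,.03).round(4))
for n,q,z in (('rimFL',(352,555),.05),('rimFR',(713,540),.05),('rimBL',(332,100),.056),('rimBR',(690,85),.056),('canTop',None,0.052)):
    if q:print(n,atz('top',q[0]/4+220,q[1]/4+130,z).round(4))
print('can',atz('top',675/3.9+230,404/3.9+200,.052).round(4))
print('etch',atz('top',75/4+220,80/4+130,.105).round(4))
E
```

```text
C (array([0.5615, 0.3027, 0.1196]), np.float64(0.001)) [0.5606 0.3015 0.125 ] [0.5645 0.3007 0.125 ]
B (array([0.4656, 0.3018, 0.1203]), np.float64(0.0012)) [0.4654 0.3007 0.125 ] [0.469  0.3002 0.125 ]
L (array([0.3923, 0.1838, 0.0432]), np.float64(0.0019)) [0.3923 0.183  0.048 ] [0.396  0.1834 0.048 ]
start [0.5415 0.1171 0.062 ]
hole [0.6887 0.2236 0.03  ]
hole [0.6908 0.1158 0.03  ]
hole [0.573 0.221 0.03 ]
hole [0.5745 0.1134 0.03  ]
hole [0.6314 0.1685 0.03  ]
rimFL [0.5204 0.2396 0.05  ]
rimFR [0.5231 0.092  0.05  ]
rimBL [0.7097 0.2439 0.056 ]
rimBR [0.7117 0.0953 0.056 ]
can [0.4603 0.0867 0.052 ]
etch [0.7073 0.3426 0.105 ]
```

Request:
step_arm(
  increments="0 0 0.06 0 0 0; 0 0 0.12 0 0 0; 0 0 0.18 0 0 0; 0 0 0.24 0 0 0; 0 0 0.30 0 0 0; 0 0 0.33 0 0 0; 0.045 0.045 0.33 0 0 0.1; 0.09 0.08 0.33 0 0 0.2; 0.14 0.11 0.33 0 0 0.3; 0.18 0.15 0.33 0 0 0.4",
  grip=100,
)

```text
t: 1.4
tcp_pos: [0.3898, -0.4383, 0.5515]
orientation: [[0.736, 0.677, -0.001], [0.677, -0.736, 0.001], [0.0, -0.001, -1.0]]
wrist_force: [0.1, -0.2, 0.1]
opening: 0.0872
```

```bash
python3 - <<'E'
from h import *
def tri(a,b):
    o1,d1=ray('top',*a);o2,d2=ray('scene',*b)
    A=np.stack([d1,-d2],1);t=np.linalg.lstsq(A,o2-o1,rcond=None)[0];p,q=o1+t[0]*d1,o2+t[1]*d2
    return np.round((p+q)/2,4),np.round(np.linalg.norm(p-q),4)
print(tri((537,104),(187,350)),tri((535,230),(137,257)))
E
```

```text
(array([ 0.695 , -0.0483,  0.3071]), np.float64(0.0021)) (array([ 0.547 , -0.0487,  0.2794]), np.float64(0.0015))
```

Request:
step_arm(
  increments="0.04 0.045 0 0 0 0.08; 0.07 0.095 0 0 0 0.16; 0.10 0.145 0 0 0 0.24; 0.12 0.2 0 0 0 0.33; 0.14 0.255 0 0 0 0.41; 0.14 0.315 0 0 0 0.49; 0.13 0.37 0 0 0 0.58; 0.12 0.43 0 0 0 0.66; 0.10 0.485 0 0 0 0.75; 0.07 0.54 0 0 0 0.83",
)

```text
t: 2.65
tcp_pos: [0.4577, 0.1023, 0.5517]
orientation: [[-0.002, 1.0, -0.001], [1.0, 0.002, 0.0], [0.0, -0.001, -1.0]]
wrist_force: [0.7, 0.7, 0.1]
opening: 0.0865
```

Request:
step_arm(
  increments="-0.02 0.03 -0.05 0 0 0; -0.04 0.06 -0.10 0 0 0; -0.055 0.08 -0.15 0 0 0; -0.066 0.095 -0.20 0 0 0; -0.066 0.095 -0.25 0 0 0; -0.066 0.095 -0.29 0 0 0; -0.066 0.095 -0.29 0 0 0; -0.066 0.095 -0.29 0 0 0; -0.066 0.095 -0.29 0 0 0; -0.066 0.095 -0.29 0 0 0",
)

```text
t: 3.9
tcp_pos: [0.3933, 0.1958, 0.2642]
orientation: [[0.001, 1.0, 0.003], [1.0, -0.001, 0.001], [0.001, 0.003, -1.0]]
wrist_force: [0.4, 0.1, -0.3]
opening: 0.087
```

```bash
python3 - <<'E'
from h import *
s=manip.get_state();im=manip.capture('wrist');cv2.imwrite('pics/w1.png',im[:,:,::-1])
print(s['tcp_pos'],proj('wrist',np.array([.393,.183,.048]),s),proj('wrist',np.array([.37,.301,.101]),s))
E
```

```text
[0.39325669 0.19579485 0.26416482] [311.1403652  219.47556237] [279.57828699  80.75576364]
```

View pics/w1.png

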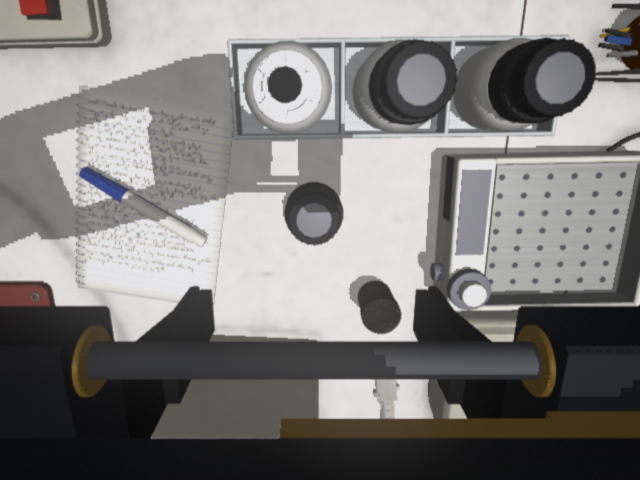

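```bash
python3 - <<'E'
from h import *
crop('pics/w1.png','pics/w1a.png',270,30,470,180,4)
crop('pics/w1.png','pics/w1b.png',440,30,640,180,4)
crop('pics/w1.png','pics/w1c.png',270,160,470,310,4)
crop('pics/w1.png','pics/w1d.png',430,140,640,310,3.8)
E
```

```text
(no output)
```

View pics/w1a.png

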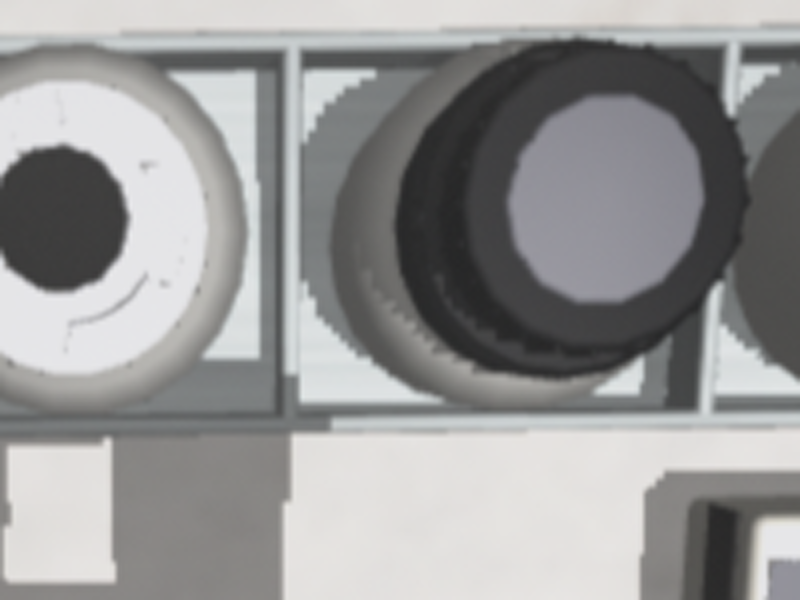

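View pics/w1b.png

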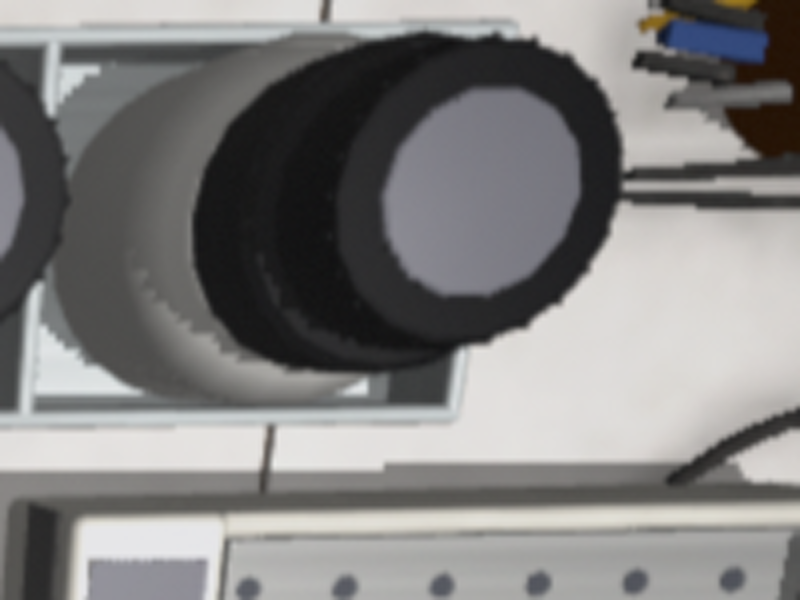

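View pics/w1c.png

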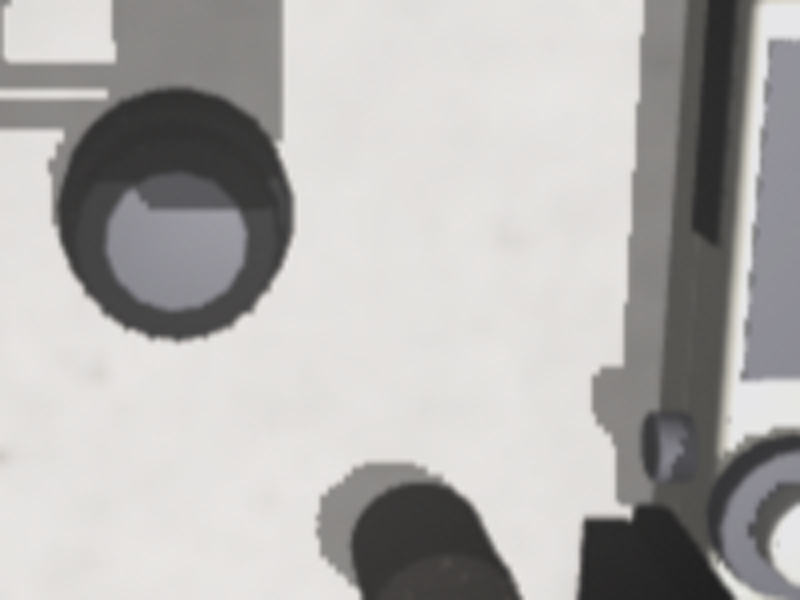

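View pics/w1d.png

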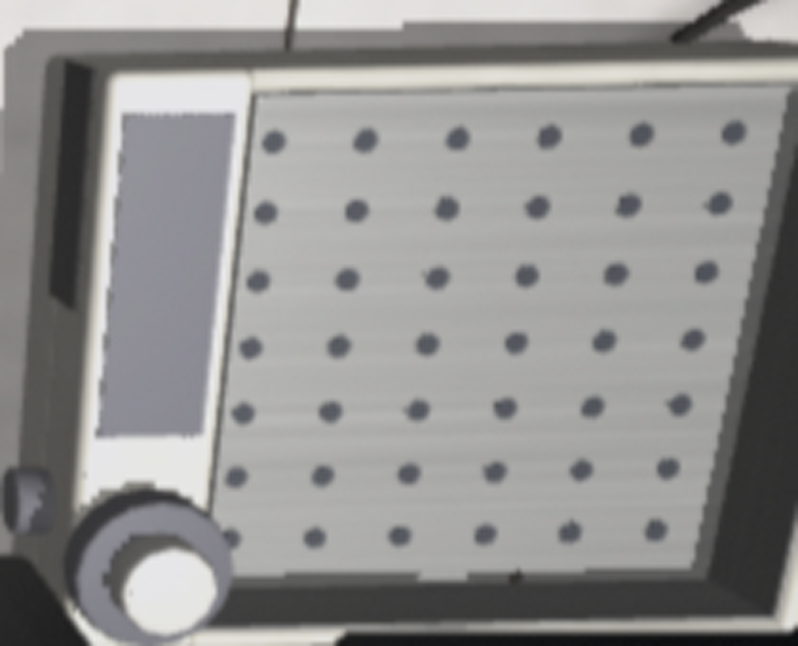

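```bash
python3 - <<'E'
from h import *
s=manip.get_state()
for n,u,v,z in (('B',270+607/4,30+199/4,.125),('C',440+482/4,30+191/4,.125),('L',270+177/4,160+241/4,.048),('start',430+170/3.8,140+590/3.8,.064),
 ('h00',430+274/3.8,140+142/3.8,.03),('h05',430+734/3.8,140+132/3.8,.03),('h60',430+231/3.8,140+538/3.8,.03),('h65',430+655/3.8,140+530/3.8,.03)):
    print(n,atz('wrist',u,v,z,s).round(4))
E
```

```text
B [0.4685 0.2995 0.125 ]
C [0.5632 0.3008 0.125 ]
L [0.3956 0.1822 0.048 ]
start [0.549  0.1122 0.064 ]
h00 [0.5761 0.22   0.03  ]
h05 [0.6921 0.2224 0.03  ]
h60 [0.5786 0.1123 0.03  ]
h65 [0.6939 0.1145 0.03  ]
```

Request:
step_arm(
  increments="0.002 -0.013 -0.06 0 0 0; 0.002 -0.013 -0.12 0 0 0; 0.002 -0.013 -0.17 0 0 0; 0.002 -0.013 -0.20 0 0 0; 0.002 -0.013 -0.215 0 0 0; 0.002 -0.013 -0.225 0 0 0; 0.002 -0.013 -0.230 0 0 0; 0.002 -0.013 -0.234 0 0 0; 0.002 -0.013 -0.236 0 0 0; 0.002 -0.013 -0.236 0 0 0",
)

```text
t: 5.2
tcp_pos: [0.3946, 0.1827, 0.0268]
orientation: [[0.001, 1.0, 0.0], [1.0, -0.001, 0.0], [0.0, 0.0, -1.0]]
wrist_force: [0.6, 0.6, 0.3]
opening: 0.0871
```

Request:
step_arm(
  increments="0 0 0 0 0 0; 0 0 0 0 0 0; 0 0 0 0 0 0; 0 0 0 0 0 0; 0 0 0 0 0 0; 0 0 0 0 0 0; 0 0 0 0 0 0; 0 0 0 0 0 0; 0 0 0 0 0 0; 0 0 0 0 0 0",
  grip=0,
)

```text
t: 6.45
tcp_pos: [0.3944, 0.1826, 0.0265]
orientation: [[0.001, 1.0, -0.0], [1.0, -0.001, 0.0], [0.0, -0.0, -1.0]]
wrist_force: [-0.3, 0.7, 0.9]
opening: 0.0491
```

Request:
step_arm(
  increments="0 0 0.04 0 0 0; 0 0 0.08 0 0 0; 0.02 0 0.12 0 0 0; 0.07 -0.01 0.13 0 0 0; 0.12 -0.02 0.13 0 0 0; 0.17 -0.03 0.13 0 0 0; 0.21 -0.04 0.13 0 0 0; 0.235 -0.048 0.13 0 0 0; 0.24 -0.049 0.13 0 0 0; 0.24 -0.049 0.13 0 0 0",
)

```text
t: 7.7
tcp_pos: [0.6337, 0.1337, 0.1559]
orientation: [[0.001, 1.0, -0.001], [1.0, -0.001, 0.0], [0.0, -0.001, -1.0]]
wrist_force: [-0.5, 0.2, -0.5]
opening: 0.0492
```

```bash
python3 - <<'E'
from h import *
s=manip.get_state();im=manip.capture('wrist');cv2.imwrite('pics/w2.png',im[:,:,::-1]);print(s['tcp_pos'],s['opening'],proj('wrist',[.634,.168,.03],s))
E
```

```text
[0.63365418 0.13372724 0.15593198] 0.049159078908401654 [312.44163604 184.27287035]
```

View pics/w2.png

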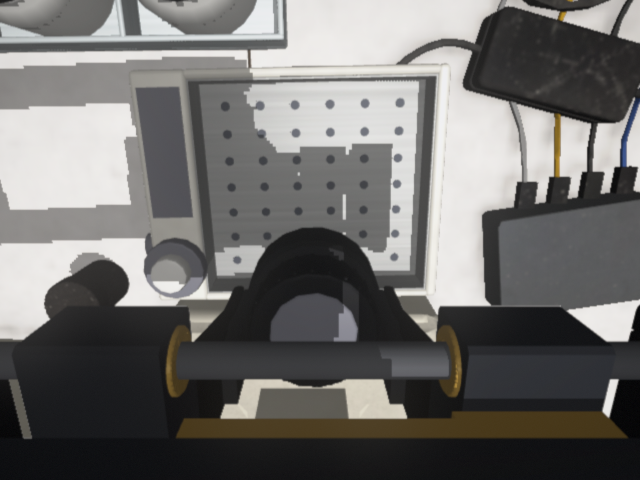

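Request:
step_arm(
  increments="0 0 -0.04 0 0 0; 0 0 -0.07 0 0 0; 0 0 -0.085 0 0 0; 0 0 -0.092 0 0 0; 0 0 -0.096 0 0 0; 0 0 -0.098 0 0 0; 0 0 -0.098 0 0 0; 0 0 -0.098 0 0 0; 0 0 -0.098 0 0 0; 0 0 -0.098 0 0 0",
)

```text
t: 9.0
tcp_pos: [0.6344, 0.1336, 0.0587]
orientation: [[0.001, 1.0, 0.0], [1.0, -0.001, 0.0], [0.0, 0.0, -1.0]]
wrist_force: [-0.2, 0.3, 0.3]
opening: 0.0496
```

Request:
step_arm(
  increments="0 0 0 0 0 0; 0 0 0 0 0 0; 0 0 0 0 0 0; 0 0 0 0 0 0; 0 0 0.01 0 0 0; 0 0 0.03 0 0 0; 0 0 0.06 0 0 0; 0 0 0.10 0 0 0; 0 0 0.14 0 0 0; 0 0 0.15 0 0 0",
  grip=75,
)

```text
t: 10.25
tcp_pos: [0.6368, 0.1339, 0.2145]
orientation: [[0.001, 1.0, 0.008], [1.0, -0.001, 0.001], [0.001, 0.008, -1.0]]
wrist_force: [0.1, 0.1, 0.5]
opening: 0.0651
```

```bash
python3 - <<'E'
from h import *
s=manip.get_state();im=manip.capture('wrist');cv2.imwrite('pics/w3.png',im[:,:,::-1]);print(s['tcp_pos'],s['opening'],s['qpos'])
E
```

```text
[0.63677313 0.13386864 0.21448061] 0.06512685365505395 [4.93313856e+00 1.60146250e+01 8.42973269e+01 2.48787653e-03
 7.92032393e+01 4.98584987e+00]
```

View pics/w3.png

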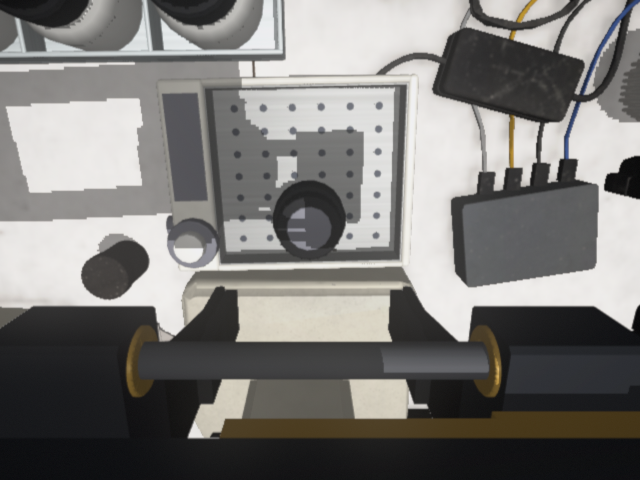

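Request:
step_arm(
  increments="0 0.01 0.02 0 0 0.18; -0.02 0.02 0.04 0 0 0.36; -0.04 0.03 0.05 0 0 0.54; -0.06 0.04 0.05 0 0 0.72; -0.08 0.05 0.05 0 0 0.9; -0.10 0.06 0.05 0 0 1.08; -0.12 0.07 0.05 0 0 1.26; -0.14 0.08 0.05 0 0 1.44; -0.155 0.087 0.05 0 0 1.62; -0.166 0.087 0.05 0 0 1.8",
  grip=100,
)

```text
t: 11.55
tcp_pos: [0.4669, 0.2209, 0.2573]
orientation: [[-0.973, -0.233, -0.002], [-0.233, 0.973, -0.0], [0.002, 0.0, -1.0]]
wrist_force: [0.4, -0.3, -0.6]
opening: 0.0869
```

Request:
step_arm(
  increments="0 0 0 0 0 0.18; 0 0 0 0 0 0.36; 0 0 0 0 0 0.54; 0 0 0 0 0 0.71; 0 0 0 0 0 0.71; 0 0 0 0 0 0.71; 0 0 0 0 0 0.71; 0 0 0 0 0 0.71; 0 0 0 0 0 0.71; 0 0 0 0 0 0.71",
)

```text
t: 12.8
tcp_pos: [0.4684, 0.2206, 0.2586]
orientation: [[-0.591, -0.806, 0.0], [-0.806, 0.591, -0.0], [-0.0, -0.0, -1.0]]
wrist_force: [-0.3, 0.6, -0.3]
opening: 0.0869
```

```bash
python3 - <<'E'
from h import *
s=manip.get_state();im=manip.capture('wrist');cv2.imwrite('pics/w4.png',im[:,:,::-1]);o=s['orientation'];print(s['tcp_pos'],np.degrees(np.arctan2(o[1,0],o[0,0])),s['qpos'])
for p in ([.468,.3,.125],[.563,.301,.125]):print(proj('wrist',p,s))
E
```

```text
[0.46838447 0.22060151 0.25857253] -126.25814268507355 [ 1.64888235e+01 -3.49390984e+00  1.00701231e+02 -1.93263548e-03
  8.27892113e+01 -1.27252791e+02]
[374.74130008 307.72113632]
[279.97767545 370.25588004]
```

View pics/w4.png

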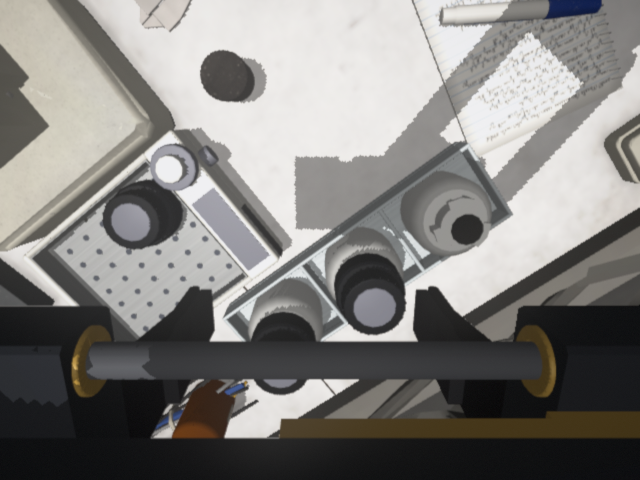

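Request:
step_arm(
  increments="0 0.04 0 0 0 0; 0 0.0795 0 0 0 0; 0 0.0795 -0.04 0 0 0; 0 0.0795 -0.08 0 0 0; 0 0.0795 -0.11 0 0 0; 0 0.0795 -0.13 0 0 0; 0 0.0795 -0.145 0 0 0; 0 0.0795 -0.152 0 0 0; 0 0.0795 -0.156 0 0 0; 0 0.0795 -0.156 0 0 0",
)

```text
t: 14.1
tcp_pos: [0.4687, 0.3002, 0.103]
orientation: [[-0.591, -0.806, 0.001], [-0.806, 0.591, 0.0], [-0.001, -0.0, -1.0]]
wrist_force: [0.1, -0.2, 0.2]
opening: 0.0868
```

Request:
step_arm(
  increments="0 0 0 0 0 0; 0 0 0 0 0 0; 0 0 0 0 0 0; 0 0 0 0 0 0; 0 0 0 0 0 0; 0 0 0 0 0 0; 0 0 0 0 0 0; 0 0 0 0 0 0; 0 0 0 0 0 0; 0 0 0 0 0 0",
  grip=0,
)

```text
t: 15.35
tcp_pos: [0.468, 0.3003, 0.1026]
orientation: [[-0.591, -0.807, -0.001], [-0.807, 0.591, 0.0], [0.0, 0.001, -1.0]]
wrist_force: [-3.9, 2.7, 5.2]
opening: 0.0492
```

Request:
step_arm(
  increments="-0.0005 0.0004 0 0 0 0; -0.001 0.0007 0 0 0 0; -0.001 0.0007 -0.001 0 0 0; -0.001 0.0007 -0.002 0 0 0; -0.001 0.0007 -0.003 0 0 0; -0.001 0.0007 -0.004 0 0 0; -0.001 0.0007 -0.005 0 0 0; -0.001 0.0007 -0.006 0 0 0; -0.001 0.0007 -0.006 0 0 0; -0.001 0.0007 -0.006 0 0 0",
)

```text
t: 16.6
tcp_pos: [0.468, 0.3005, 0.0976]
orientation: [[-0.591, -0.807, 0.001], [-0.807, 0.591, -0.001], [-0.0, -0.001, -1.0]]
wrist_force: [-4.7, -2.8, 9.4]
opening: 0.049
```

Request:
step_arm(
  increments="0 0 -0.001 0 0 0.06; 0 0 -0.001 0 0 0.13; 0 0 -0.001 0 0 0.20; 0 0 -0.001 0 0 0.27; 0 0 -0.001 0 0 0.34; 0 0 -0.001 0 0 0.41; 0 0 -0.001 0 0 0.48; 0 0 -0.001 0 0 0.53; 0 0 -0.001 0 0 0.55; 0 0 -0.001 0 0 0.55",
)

```text
t: 17.85
tcp_pos: [0.4692, 0.3017, 0.0973]
orientation: [[-0.083, -0.997, 0.004], [-0.997, 0.083, 0.002], [-0.002, -0.004, -1.0]]
wrist_force: [-2.4, 0.5, 8.0]
opening: 0.0496
```

```bash
python3 - <<'E'
from h import *
s=manip.get_state();im=manip.capture('wrist');cv2.imwrite('pics/w5.png',im[:,:,::-1]);o=s['orientation'];print(s['tcp_pos'],np.degrees(np.arctan2(o[1,0],o[0,0])),s['qpos'],s['wrist_force'],s['ft_torque'])
E
```

```text
[0.46924307 0.30168325 0.09732226] -94.73615741712659 [ 2.46313731e+01  1.04516309e+01  1.04178375e+02  1.14333815e-02
  6.51052535e+01 -1.50636985e+02] [-2.39904122  0.48570637  8.03028138] [ 0.3815597   0.23139616 -0.00916099]
```

View pics/w5.png

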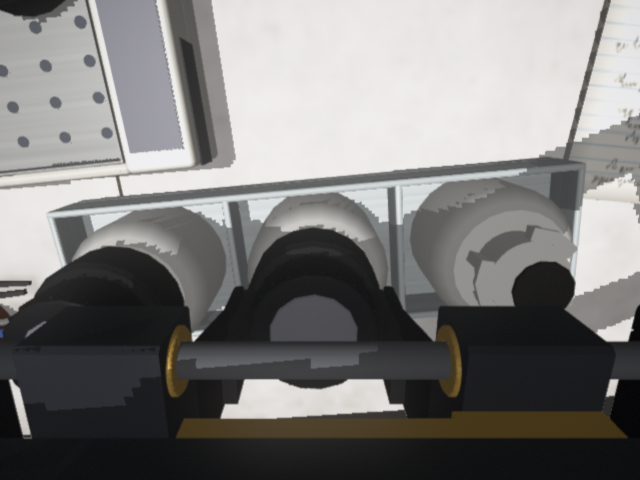

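Request:
step_arm(
  increments="0 0 0.004 0 0 0; 0 0 0.007 0 0 0; 0 0 0.009 0 0 0; 0 0 0.011 0 0 0; 0 0 0.011 0 0 -0.15; 0 0 0.011 0 0 -0.3; 0 0 0.011 0 0 -0.45; 0 0 0.011 0 0 -0.55; 0 0 0.009 0 0 -0.55; 0 0 0.007 0 0 -0.55",
  grip=75,
)

```text
t: 19.15
tcp_pos: [0.4673, 0.3008, 0.1023]
orientation: [[-0.59, -0.808, -0.0], [-0.808, 0.59, -0.0], [0.0, 0.0, -1.0]]
wrist_force: [-1.3, 0.9, -0.2]
opening: 0.0651
```

Request:
step_arm(
  increments="0 0 0 0 0 0; 0 0 0 0 0 0; 0 0 0 0 0 0; 0 0 0 0 0 0; 0 0 0 0 0 0; 0 0 -0.002 0 0 0; 0 0 -0.004 0 0 0; 0 0 -0.006 0 0 0; 0 0 -0.007 0 0 0; 0 0 -0.007 0 0 0",
  grip=0,
)

```text
t: 20.4
tcp_pos: [0.4683, 0.3008, 0.0995]
orientation: [[-0.591, -0.807, 0.002], [-0.807, 0.591, -0.0], [-0.001, -0.001, -1.0]]
wrist_force: [-6.9, -9.0, 24.8]
opening: 0.0491
```

Request:
step_arm(
  increments="0 0 0.001 0 0 0; 0 0 0.002 0 0 0; 0 0 0.003 0 0 0; 0 0 0.003 0 0 0; 0 0 0.003 0 0 0; 0 0 0.003 0 0 0; 0 0 0.003 0 0 0; 0 0 0.003 0 0 0; 0 0 0.003 0 0 0; 0 0 0.003 0 0 0",
)

```text
t: 21.65
tcp_pos: [0.4681, 0.3007, 0.1002]
orientation: [[-0.591, -0.807, 0.001], [-0.807, 0.591, -0.0], [-0.001, -0.001, -1.0]]
wrist_force: [0.4, -5.7, 7.9]
opening: 0.0493
```

```bash
python3 - <<'E'
from h import *
s=manip.get_state();im=manip.capture('wrist');cv2.imwrite('pics/w6.png',im[:,:,::-1]);print(s['tcp_pos'],s['wrist_force'],s['ft_torque'])
cv2.imwrite('pics/s6.png',manip.capture('scene')[:,:,::-1])
crop('pics/s6.png','pics/s6a.png',280,100,440,260,4)
E
```

```text
[0.46810851 0.30070816 0.10018777] [ 0.36237593 -5.69612272  7.94877739] [-0.81408721  0.09407377 -0.02235577]
```

View pics/w6.png

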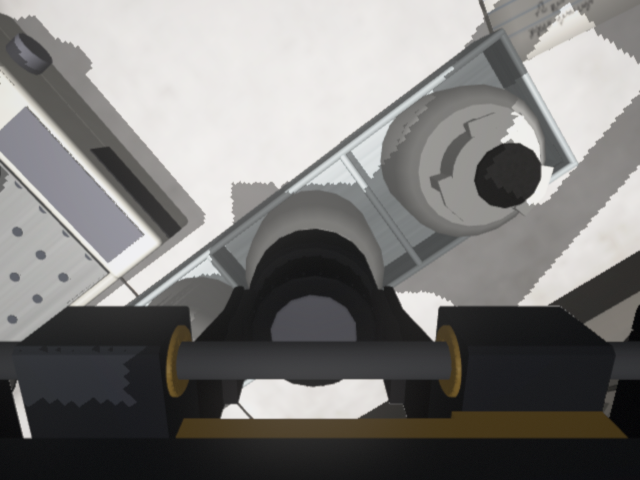

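View pics/s6a.png

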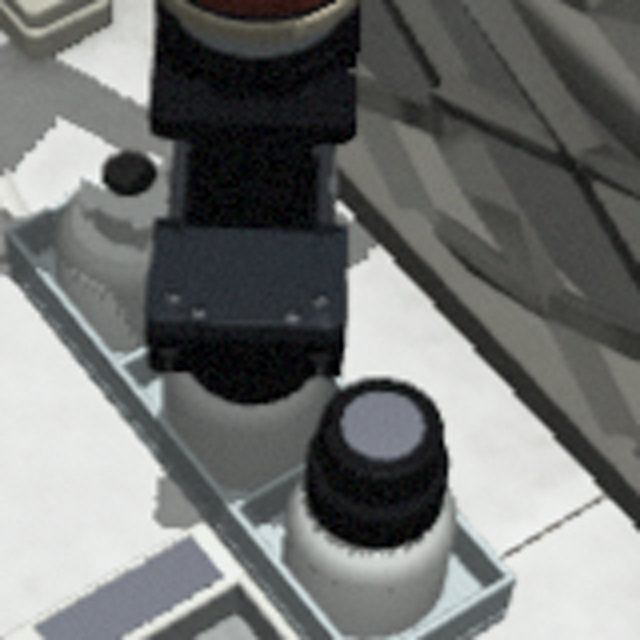

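Request:
step_arm(
  increments="0 -0.001 -0.001 0 0 0; 0 -0.001 -0.001 0 0 0.07; 0 -0.001 -0.001 0 0 0.14; 0 -0.001 -0.001 0 0 0.21; 0 -0.001 -0.001 0 0 0.28; 0 -0.001 -0.001 0 0 0.35; 0 -0.001 -0.001 0 0 0.42; 0 -0.001 -0.001 0 0 0.49; 0 -0.001 -0.001 0 0 0.55; 0 -0.001 -0.001 0 0 0.55",
)

```text
t: 23.0
tcp_pos: [0.4679, 0.301, 0.0997]
orientation: [[-0.082, -0.997, 0.001], [-0.997, 0.082, 0.002], [-0.002, -0.001, -1.0]]
wrist_force: [-2.0, -0.4, 10.7]
opening: 0.0493
```

```bash
python3 - <<'E'
from h import *
s=manip.get_state();print(s['tcp_pos'],s['wrist_force'],s['ft_torque'],s['qpos'][5])
E
```

```text
[0.46790932 0.30099305 0.09967089] [-1.96157858 -0.44416313 10.69922527] [-0.04526625  0.46409033  0.01744277] -150.76527236381523
```

Request:
step_arm(
  increments="0 0 0.002 0 0 0; 0 0 0.004 0 0 0; 0 0 0.006 0 0 0; 0 0 0.008 0 0 0; 0 0 0.009 0 0 0; 0 0 0.010 0 0 0; 0 0 0.010 0 0 0; 0 0 0.010 0 0 0; 0 0 0.010 0 0 0; 0 0 0.010 0 0 0",
)

```text
t: 24.25
tcp_pos: [0.4671, 0.2997, 0.1074]
orientation: [[-0.083, -0.997, -0.001], [-0.997, 0.083, -0.0], [0.0, 0.001, -1.0]]
wrist_force: [1.1, 1.4, 3.4]
opening: 0.0493
```

Request:
step_arm(
  increments="0 0 0.002 0 0 0; 0 0 0.004 0 0 0; 0 0 0.007 0 0 0; 0 0 0.010 0 0 0; 0 0 0.014 0 0 0; 0 0 0.018 0 0 0; 0 0 0.022 0 0 0; 0 0 0.027 0 0 0; 0 0 0.032 0 0 0; 0 0 0.035 0 0 0",
)

```text
t: 25.5
tcp_pos: [0.4675, 0.2999, 0.143]
orientation: [[-0.083, -0.997, 0.0], [-0.997, 0.083, 0.0], [-0.0, -0.0, -1.0]]
wrist_force: [0.0, 0.3, -0.8]
opening: 0.0493
```

```bash
python3 - <<'E'
from h import *
s=manip.get_state();print(s['tcp_pos'],s['wrist_force'])
cv2.imwrite('pics/s7.png',manip.capture('scene')[:,:,::-1])
crop('pics/s7.png','pics/s7a.png',220,80,440,260,3.5)
E
```

```text
[0.46753887 0.29989206 0.14302106] [ 0.0413007   0.28585165 -0.84965863]
```

View pics/s7a.png

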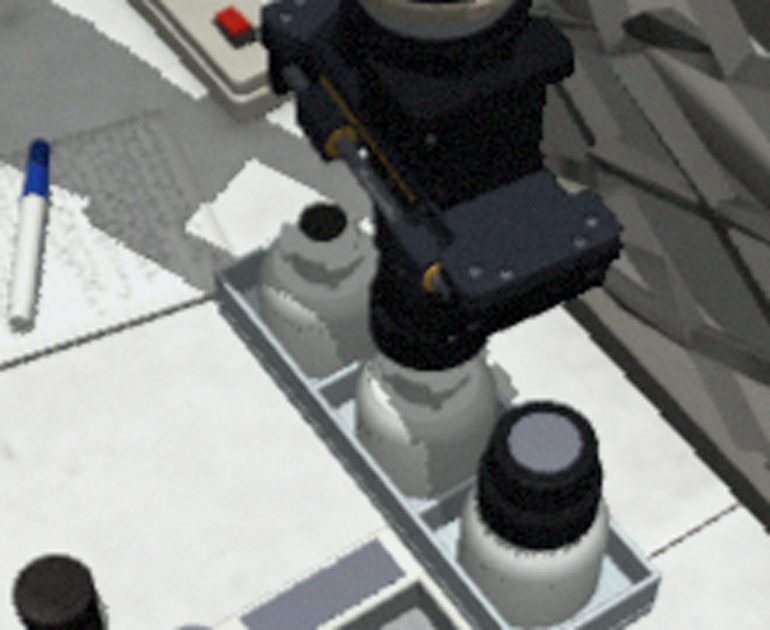

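Request:
step_arm(
  increments="0 0 0.03 0 0 0; 0 -0.04 0.06 0 0 0; 0 -0.08 0.06 0 0 0; 0.03 -0.10 0.06 0 0 -0.18; 0.07 -0.10 0.06 0 0 -0.36; 0.11 -0.10 0.06 0 0 -0.54; 0.15 -0.10 0.06 0 0 -0.72; 0.19 -0.10 0.06 0 0 -0.90; 0.205 -0.098 0.06 0 0 -1.08; 0.205 -0.098 0.06 0 0 -1.26",
)

```text
t: 26.8
tcp_pos: [0.6733, 0.2015, 0.2015]
orientation: [[-0.976, -0.22, -0.001], [-0.22, 0.976, -0.0], [0.001, 0.0, -1.0]]
wrist_force: [0.5, 0.2, -1.3]
opening: 0.0493
```

Request:
step_arm(
  increments="0 0 0 0 0 -0.18; 0 0 0 0 0 -0.36; 0 0 0 0 0 -0.54; 0 0 0 0 0 -0.72; 0 0 0 0 0 -0.90; 0 0 0 0 0 -1.08; 0 0 0 0 0 -1.26; 0 0 0 0 0 -1.44; 0 0 0 0 0 -1.62; 0 0 0 0 0 -1.80",
)

```text
t: 28.05
tcp_pos: [0.6722, 0.2018, 0.2022]
orientation: [[0.007, 1.0, -0.001], [1.0, -0.007, -0.0], [-0.0, -0.001, -1.0]]
wrist_force: [-0.2, -0.0, -0.9]
opening: 0.0496
```

```bash
python3 - <<'E'
from h import *
s=manip.get_state();im=manip.capture('wrist');cv2.imwrite('pics/w8.png',im[:,:,::-1]);o=s['orientation'];print(s['tcp_pos'],s['opening'],np.degrees(np.arctan2(o[1,0],o[0,0])),s['qpos'],proj('wrist',[.634,.168,.03],s))
E
```

```text
[0.6722156  0.20179379 0.20215293] 0.049607939511398934 89.60543590848124 [ 1.02799380e+01  2.38316960e+01  7.57451370e+01 -1.27747482e-03
  8.04599712e+01  1.06747167e+01] [267.66751263 255.52995337]
```

View pics/w8.png

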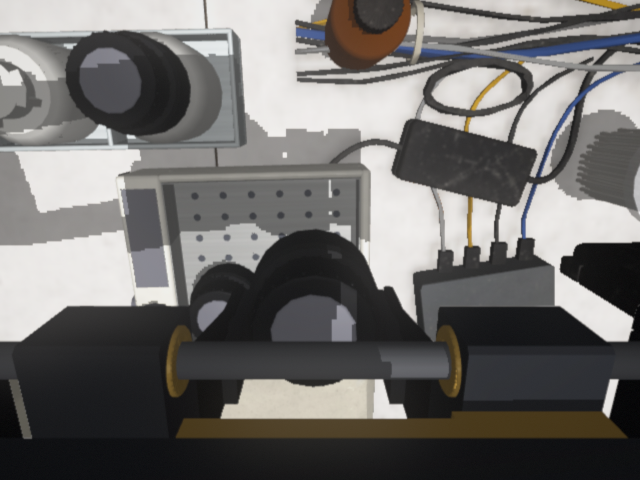

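Request:
step_arm(
  increments="0 0 -0.05 0 0 0; 0 0 -0.09 0 0 0; 0 0 -0.115 0 0 0; 0 0 -0.128 0 0 0; 0 0 -0.134 0 0 0; 0 0 -0.138 0 0 0; 0 0 -0.140 0 0 0; 0 0 -0.141 0 0 0; 0 0 -0.141 0 0 0; 0 0 -0.141 0 0 0",
)

```text
t: 29.35
tcp_pos: [0.6726, 0.2019, 0.0619]
orientation: [[0.001, 1.0, 0.0], [1.0, -0.001, 0.0], [0.0, 0.0, -1.0]]
wrist_force: [0.1, 0.1, -0.6]
opening: 0.0494
```

Request:
step_arm(
  increments="0 0 0 0 0 0; 0 0 0 0 0 0; 0 0 0 0 0 0; 0 0 0 0 0 0; 0 0 0.01 0 0 0; 0 0 0.03 0 0 0; 0 0 0.06 0 0 0; 0 0 0.10 0 0 0; 0 0 0.14 0 0 0; 0 0 0.18 0 0 0",
  grip=72,
)

```text
t: 30.6
tcp_pos: [0.6726, 0.2019, 0.2452]
orientation: [[0.001, 1.0, 0.002], [1.0, -0.001, 0.0], [0.0, 0.002, -1.0]]
wrist_force: [0.6, -0.4, 0.1]
opening: 0.0629
```

```bash
python3 - <<'E'
from h import *
s=manip.get_state();im=manip.capture('wrist');cv2.imwrite('pics/w9.png',im[:,:,::-1]);o=s['orientation'];print(s['tcp_pos'],s['opening'],np.degrees(np.arctan2(o[1,0],o[0,0])),s['qpos'],proj('wrist',[.563,.301,.125],s))
crop('pics/w9.png','pics/w9a.png',40,20,240,170,4)
E
```

```text
[0.67264083 0.20186966 0.24516669] 0.062856017027772 89.94448842904924 [ 1.02792312e+01  2.23817671e+01  7.30346469e+01 -2.65334514e-05
  8.44445018e+01  1.03347751e+01] [140.13332821  84.91736711]
```

View pics/w9.png

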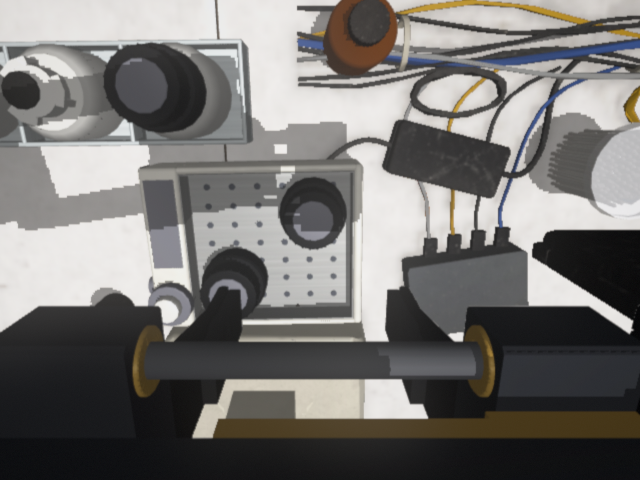

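View pics/w9a.png

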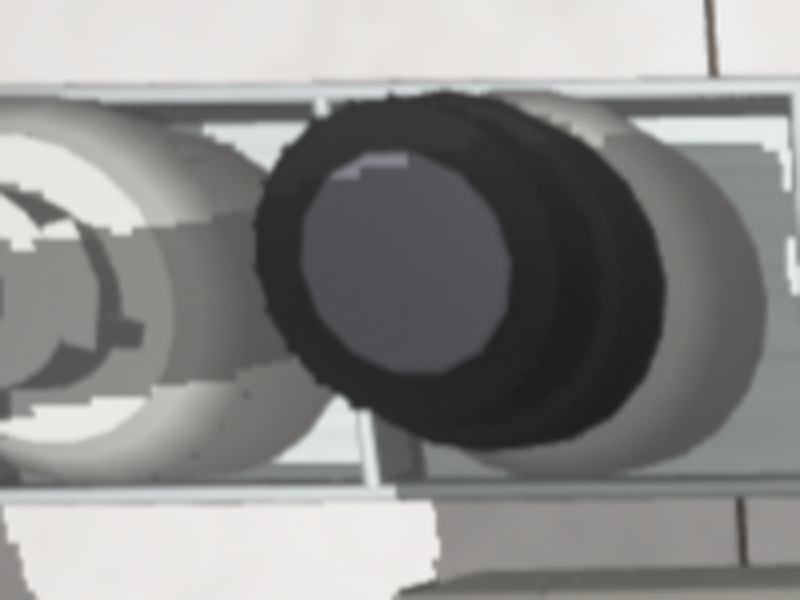

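Request:
step_arm(
  increments="-0.04 0.03 0 0 0 -0.18; -0.08 0.06 0 0 0 -0.36; -0.109 0.0985 0 0 0 -0.54; -0.109 0.0985 0 0 0 -0.575; -0.109 0.0985 -0.03 0 0 -0.575; -0.109 0.0985 -0.06 0 0 -0.575; -0.109 0.0985 -0.09 0 0 -0.575; -0.109 0.0985 -0.11 0 0 -0.575; -0.109 0.0985 -0.12 0 0 -0.575; -0.109 0.0985 -0.12 0 0 -0.575",
  grip=100,
)

```text
t: 31.9
tcp_pos: [0.5635, 0.3001, 0.1215]
orientation: [[0.545, 0.839, -0.0], [0.839, -0.545, -0.0], [-0.0, -0.0, -1.0]]
wrist_force: [0.1, -0.5, -0.2]
opening: 0.0871
```

Request:
step_arm(
  increments="0 0 -0.008 0 0 0; 0 0 -0.014 0 0 0; 0 0 -0.018 0 0 0; 0 0 -0.019 0 0 0; 0 0 -0.019 0 0 0; 0 0 -0.019 0 0 0; 0 0 -0.019 0 0 0; 0 0 -0.019 0 0 0; 0 0 -0.019 0 0 0; 0 0 -0.019 0 0 0",
)

```text
t: 33.15
tcp_pos: [0.5634, 0.3003, 0.1026]
orientation: [[0.545, 0.839, 0.0], [0.839, -0.545, 0.0], [0.0, 0.0, -1.0]]
wrist_force: [-0.7, -0.8, 0.7]
opening: 0.0871
```

Request:
step_arm(
  increments="0 0 0 0 0 0; 0 0 0 0 0 0; 0 0 0 0 0 0; 0 0 0 0 0 0; 0 0 0 0 0 0; 0 0 0 0 0 0; 0 0 0 0 0 0; 0 0 0 0 0 0; 0 0 0 0 0 0; 0 0 0 0 0 0",
  grip=0,
)

```text
t: 34.4
tcp_pos: [0.5627, 0.3007, 0.1026]
orientation: [[0.545, 0.839, -0.001], [0.839, -0.545, 0.0], [-0.0, -0.001, -1.0]]
wrist_force: [-5.7, 2.2, 4.1]
opening: 0.0497
```

Press down.

Request:
step_arm(
  increments="-0.001 0.0005 -0.001 0 0 0; -0.001 0.0005 -0.002 0 0 0; -0.001 0.0005 -0.003 0 0 0; -0.001 0.0005 -0.004 0 0 0; -0.001 0.0005 -0.005 0 0 0; -0.001 0.0005 -0.006 0 0 0; -0.001 0.0005 -0.007 0 0 0; -0.001 0.0005 -0.007 0 0 0; -0.001 0.0005 -0.007 0 0 0; -0.001 0.0005 -0.007 0 0 0",
)

```text
t: 35.65
tcp_pos: [0.5627, 0.3007, 0.0971]
orientation: [[0.544, 0.839, 0.001], [0.839, -0.544, -0.0], [0.0, 0.001, -1.0]]
wrist_force: [-5.8, -1.4, 9.4]
opening: 0.0492
```

Request:
step_arm(
  increments="0 0 -0.0005 0 0 0.08; 0 0 -0.0005 0 0 0.18; 0 0 -0.0005 0 0 0.29; 0 0 -0.0005 0 0 0.40; 0 0 -0.0005 0 0 0.51; 0 0 -0.0005 0 0 0.62; 0 0 -0.0005 0 0 0.73; 0 0 -0.0005 0 0 0.84; 0 0 -0.0005 0 0 0.95; 0 0 -0.0005 0 0 1.05",
)

```text
t: 36.9
tcp_pos: [0.5639, 0.3019, 0.0973]
orientation: [[-0.459, 0.888, 0.004], [0.888, 0.459, 0.002], [0.0, 0.005, -1.0]]
wrist_force: [-3.1, 2.5, 7.7]
opening: 0.0493
```

Request:
step_arm(
  increments="0 0 0 0 0 0; 0 0 0 0 0 0; 0 0 0.002 0 0 0; 0 0 0.004 0 0 0; 0 0 0.006 0 0 0; 0 0 0.008 0 0 0; 0 0 0.010 0 0 0; 0 0 0.011 0 0 0; 0 0 0.011 0 0 0; 0 0 0.011 0 0 0",
)

```text
t: 38.15
tcp_pos: [0.562, 0.3004, 0.1056]
orientation: [[-0.456, 0.89, -0.001], [0.89, 0.456, -0.001], [-0.0, -0.001, -1.0]]
wrist_force: [0.8, -0.1, 0.1]
opening: 0.0495
```

Request:
step_arm(
  increments="0 0 0.003 0 0 0; 0 0 0.006 0 0 0; 0 0 0.009 0 0 0; 0 0 0.013 0 0 0; 0 0 0.017 0 0 0; 0 0 0.022 0 0 0; 0 0 0.027 0 0 0; 0 0 0.032 0 0 0; 0 0 0.036 0 0 0; 0 0 0.040 0 0 0",
)

```text
t: 39.4
tcp_pos: [0.5624, 0.3008, 0.1463]
orientation: [[-0.456, 0.89, -0.0], [0.89, 0.456, -0.0], [-0.0, -0.0, -1.0]]
wrist_force: [0.5, 0.2, -0.5]
opening: 0.0491
```

```bash
python3 - <<'E'
from h import *
s=manip.get_state();print(s['tcp_pos'],s['wrist_force'],s['opening'])
cv2.imwrite('pics/s10.png',manip.capture('scene')[:,:,::-1])
crop('pics/s10.png','pics/s10a.png',250,100,450,380,2.1)
E
```

```text
[0.56235962 0.30080759 0.14628566] [ 0.48584659  0.16767477 -0.50962434] 0.049083175764875246
```

View pics/s10a.png

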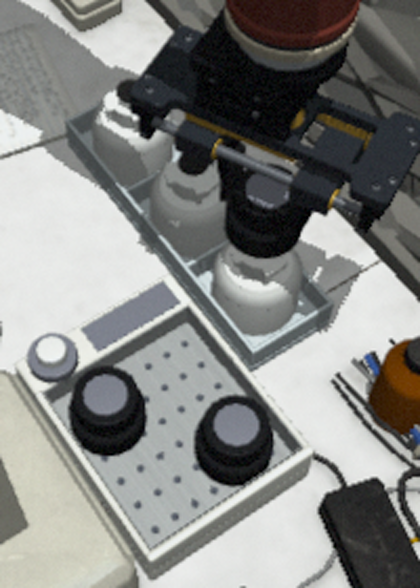

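Request:
step_arm(
  increments="0 0 0.03 0 0 0; 0 -0.02 0.055 0 0 0; 0.01 -0.06 0.055 0 0 -0.16; 0.032 -0.098 0.055 0 0 -0.32; 0.032 -0.098 0.055 0 0 -0.48; 0.032 -0.098 0.02 0 0 -0.48; 0.032 -0.098 -0.02 0 0 -0.48; 0.032 -0.098 -0.05 0 0 -0.48; 0.032 -0.098 -0.07 0 0 -0.48; 0.032 -0.098 -0.075 0 0 -0.48",
)

```text
t: 40.7
tcp_pos: [0.5935, 0.2026, 0.0696]
orientation: [[0.006, 1.0, -0.002], [1.0, -0.006, -0.0], [-0.0, -0.002, -1.0]]
wrist_force: [1.1, 0.0, -1.0]
opening: 0.0492
```

```bash
python3 - <<'E'
from h import *
s=manip.get_state();im=manip.capture('wrist');cv2.imwrite('pics/w11.png',im[:,:,::-1]);print(s['tcp_pos'],s['opening'])
E
```

```text
[0.59354135 0.20263274 0.06964423] 0.0492000276609644
```

View pics/w11.png

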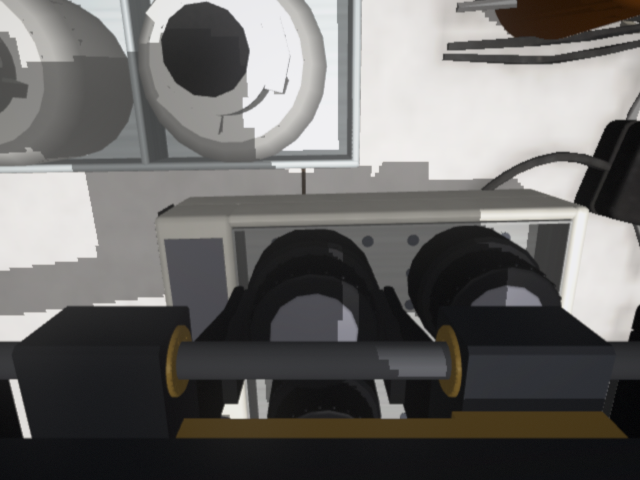

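Request:
step_arm(
  increments="0 0 -0.004 0 0 0; 0 0 -0.007 0 0 0; 0 0 -0.009 0 0 0; 0 0 -0.009 0 0 0; 0 0 -0.009 0 0 0; 0 0 -0.009 0 0 0; 0 0 -0.009 0 0 0; 0 0 -0.009 0 0 0; 0 0 -0.009 0 0 0; 0 0 -0.009 0 0 0",
)

```text
t: 42.0
tcp_pos: [0.5944, 0.2028, 0.062]
orientation: [[0.006, 1.0, 0.0], [1.0, -0.006, -0.0], [-0.0, 0.0, -1.0]]
wrist_force: [-0.2, 0.4, 0.1]
opening: 0.0492
```

Request:
step_arm(
  increments="0 0 0 0 0 0; 0 0 0 0 0 0; 0 0 0 0 0 0; 0 0 0 0 0 0; 0 0 0.01 0 0 0; 0 0 0.03 0 0 0; 0 0 0.06 0 0 0; 0 0 0.10 0 0 0; 0 0 0.14 0 0 0; 0 0 0.16 0 0 0",
  grip=68,
)

```text
t: 43.25
tcp_pos: [0.5959, 0.2032, 0.2268]
orientation: [[0.006, 1.0, 0.006], [1.0, -0.006, 0.001], [0.001, 0.006, -1.0]]
wrist_force: [-0.6, 0.3, 0.9]
opening: 0.0589
```

```bash
python3 - <<'E'
from h import *
s=manip.get_state();im=manip.capture('wrist');cv2.imwrite('pics/w12.png',im[:,:,::-1]);print(s['tcp_pos'],s['opening'])
cv2.imwrite('pics/t12.png',manip.capture('top')[:,:,::-1])
cv2.imwrite('pics/s12.png',manip.capture('scene')[:,:,::-1]);crop('pics/s12.png','pics/s12a.png',240,220,420,380,4)
crop('pics/w12.png','pics/w12a.png',150,130,450,340,2.6)
E
```

```text
[0.59593422 0.20316716 0.2268008 ] 0.058872617985843256
```

View pics/w12.png

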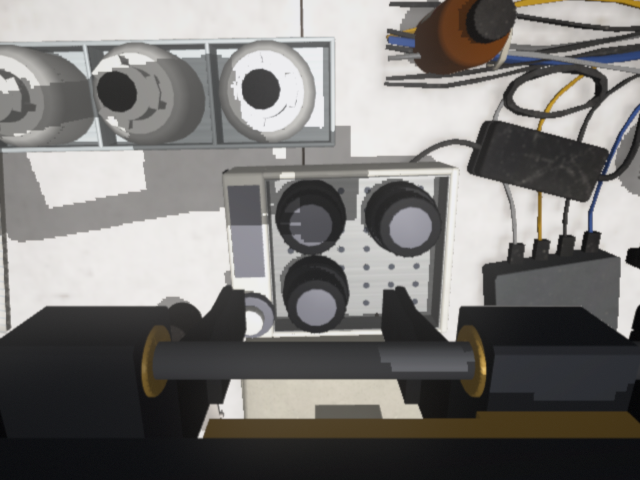

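View pics/s12a.png

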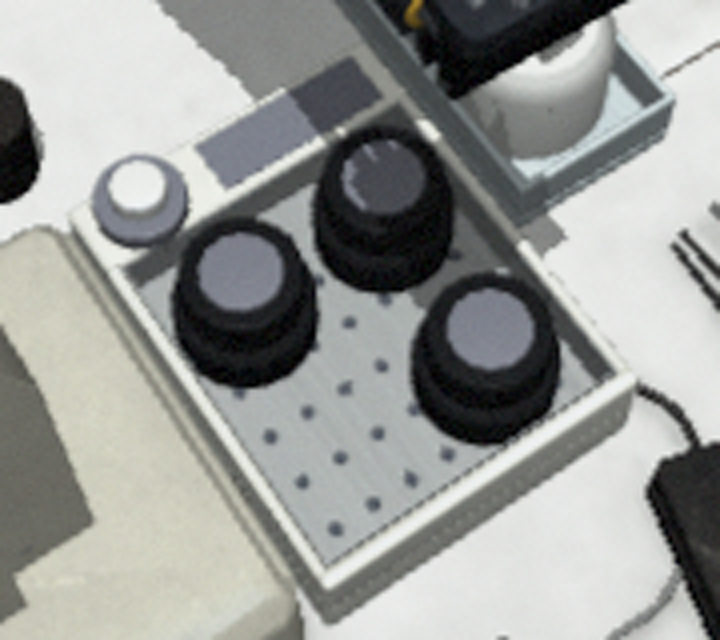

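```bash
python3 - <<'E'
from h import *
s1=dict(tcp_pos=np.array([0.39326,0.19579,0.26416]),orientation=np.array([[.001,1,.003],[1,-.001,.001],[.001,.003,-1]]))
R=[ray('top',383.1,253.5),ray('wrist',474.7,295.3,s1),ray('scene',274.5,267)]
A=0;b=0
for o,d in R:
    d=d/np.linalg.norm(d);P=np.eye(3)-np.outer(d,d);A=A+P;b=b+P@o
x=np.linalg.solve(A,b);print(x)
for z in (.06,.064,.068,.072):print(z,atz('top',383.1,253.5,z)[:2].round(4),atz('wrist',474.7,295.3,z,s1)[:2].round(4),atz('scene',274.5,267,z)[:2].round(4))
s=manip.get_state()
for n,u,v in(('C',310,217),('B',410,228),('L',317,308)):print(n,atz('wrist',u,v,.078,s).round(3))
E
```

```text
[0.54284923 0.11816093 0.0758792 ]
0.06 [0.5417 0.1169] [0.5514 0.1103] [0.5361 0.1213]
0.064 [0.5413 0.1173] [0.5497 0.1121] [0.5382 0.1205]
0.068 [0.541  0.1176] [0.5479 0.1139] [0.5402 0.1198]
0.072 [0.5407 0.118 ] [0.5462 0.1157] [0.5423 0.119 ]
C [0.594 0.209 0.078]
B [0.671 0.2   0.078]
L [0.599 0.133 0.078]
```

View pics/w12a.png

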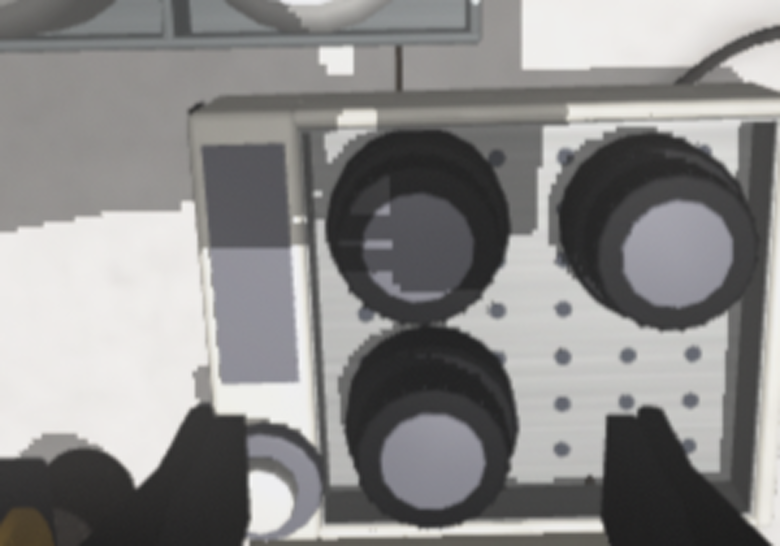

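Request:
step_arm(
  increments="-0.02 -0.04 0 0 0 0; -0.04 -0.07 0 0 0 0; -0.05 -0.0855 0 0 0 0; -0.05 -0.0855 -0.03 0 0 0; -0.05 -0.0855 -0.06 0 0 0; -0.05 -0.0855 -0.09 0 0 0; -0.05 -0.0855 -0.11 0 0 0; -0.05 -0.0855 -0.12 0 0 0; -0.05 -0.0855 -0.12 0 0 0; -0.05 -0.0855 -0.12 0 0 0",
  grip=0,
)

```text
t: 44.65
tcp_pos: [0.5451, 0.1174, 0.1029]
orientation: [[0.006, 1.0, 0.001], [1.0, -0.006, 0.0], [0.0, 0.001, -1.0]]
wrist_force: [0.8, 0.1, 0.7]
opening: 0.0004
```

```bash
python3 - <<'E'
from h import *
s=manip.get_state();print(s['tcp_pos'],s['opening'])
cv2.imwrite('pics/s13.png',manip.capture('scene')[:,:,::-1]);crop('pics/s13.png','pics/s13a.png',220,200,420,360,4)
im=manip.capture('wrist');cv2.imwrite('pics/w13.png',im[:,:,::-1])
E
```

```text
[0.54507863 0.11743364 0.10289217] 0.00036674432107778736
```

View pics/s13a.png

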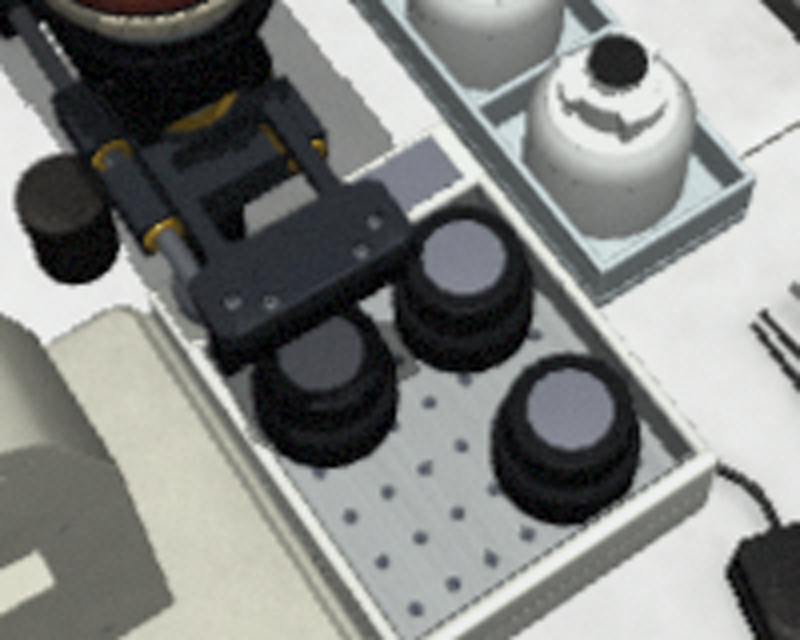

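View pics/w13.png

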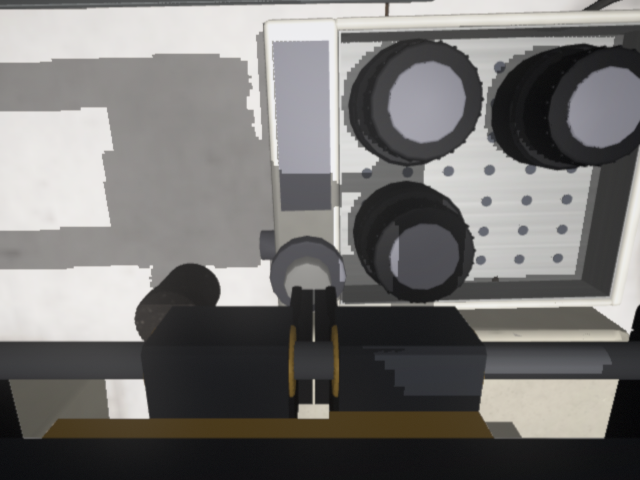

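```bash
python3 - <<'E'
from h import *
s=manip.get_state()
print(proj('wrist',s['tcp_pos'],s))
for z in (.064,.068,.072,.076):print(z,proj('wrist',[s['tcp_pos'][0],s['tcp_pos'][1],z],s), proj('wrist',[.543,.118,z],s))
crop('pics/w13.png','pics/w13a.png',250,220,380,320,6)
E
```

```text
[311.04439884 308.39399898]
0.064 [311.20670401 275.24356543] [306.98576378 274.23528233]
0.068 [311.19276478 278.09061967] [306.89524216 277.06633725]
0.072 [311.17831089 281.0427918 ] [306.8013756  280.00200503]
0.076 [311.16331329 284.10601302] [306.7039752 283.0481933]
```

View pics/w13a.png

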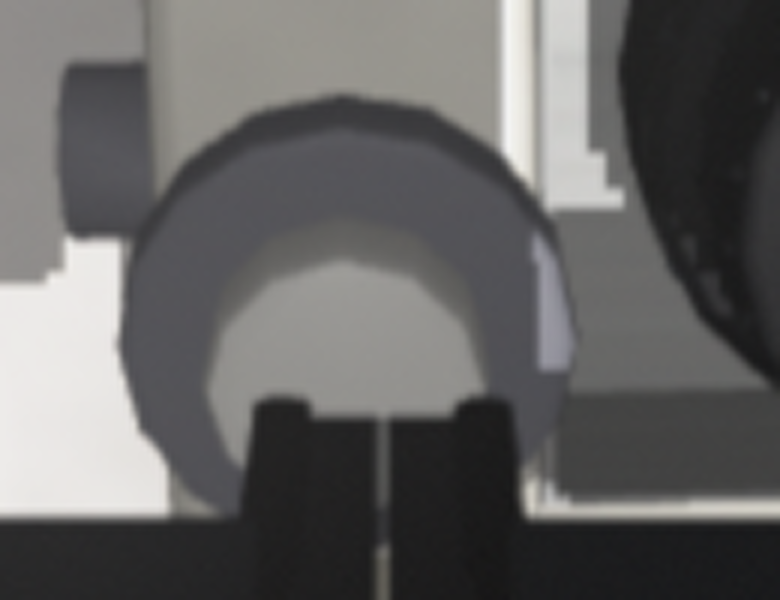

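Request:
step_arm(
  increments="-0.0015 0 -0.005 0 0 0; -0.0015 0 -0.01 0 0 0; -0.0015 0 -0.015 0 0 0; -0.0015 0 -0.02 0 0 0; -0.0015 0 -0.024 0 0 0; -0.0015 0 -0.026 0 0 0; -0.0015 0 -0.028 0 0 0; -0.0015 0 -0.030 0 0 0; -0.0015 0 -0.032 0 0 0; -0.0015 0 -0.032 0 0 0",
)

```text
t: 46.0
tcp_pos: [0.5429, 0.1173, 0.0721]
orientation: [[0.006, 1.0, -0.0], [1.0, -0.006, -0.0], [-0.0, -0.0, -1.0]]
wrist_force: [-10.5, -1.1, 18.8]
opening: 0.0004
```

```bash
python3 - <<'E'
from h import *
im=manip.capture('wrist');cv2.imwrite('pics/w14.png',im[:,:,::-1]);crop('pics/w14.png','pics/w14a.png',210,200,410,340,4)
s=manip.get_state();print(s['tcp_pos'],s['wrist_force'])
E
```

```text
[0.54282504 0.11729894 0.07211736] [-9.13040274 -0.99970535 19.11129551]
```

View pics/w14a.png

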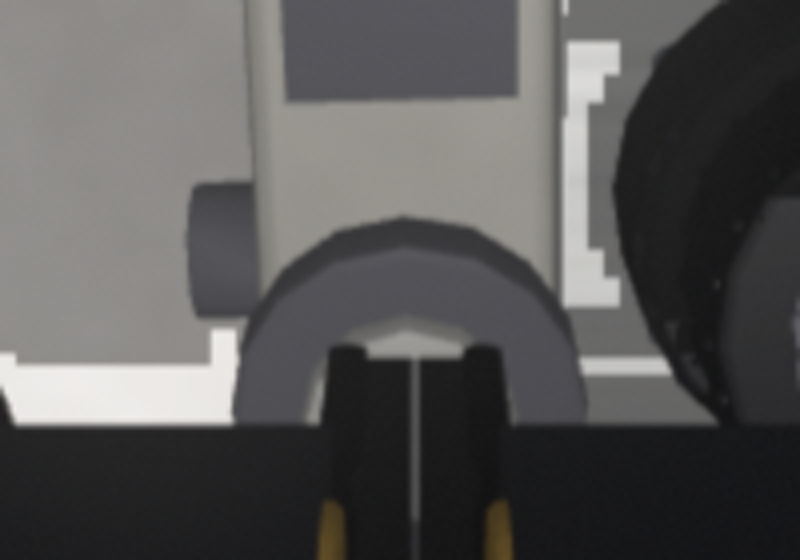

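Request:
step_arm(
  increments="0 0 -0.001 0 0 0; 0 0 -0.001 0 0 0; 0 0 -0.001 0 0 0; 0 0 0.01 0 0 0; 0 0 0.03 0 0 0; 0 0 0.06 0 0 0; 0 0 0.10 0 0 0; 0 0 0.13 0 0 0; 0 0 0.13 0 0 0; 0 0 0.13 0 0 0",
)

```text
t: 47.3
tcp_pos: [0.5424, 0.1173, 0.1988]
orientation: [[0.006, 1.0, -0.001], [1.0, -0.006, -0.0], [-0.0, -0.001, -1.0]]
wrist_force: [0.3, -0.2, 0.2]
opening: 0.0007
```

```bash
python3 - <<'E'
from h import *
im=manip.capture('wrist');cv2.imwrite('pics/w15.png',im[:,:,::-1])
s=manip.get_state();print(s['t'],s['tcp_pos'],s['wrist_force'])
E
```

```text
47.35 [0.54201094 0.11723373 0.19828606] [-0.56862367  0.10399662 -0.182625  ]
```

View pics/w15.png

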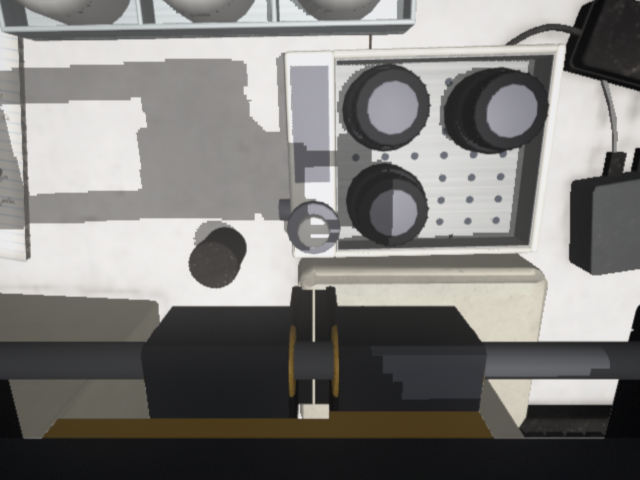

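Request:
step_arm(
  increments="0 0 -0.04 0 0 0; 0 0 -0.08 0 0 0; 0 0 -0.10 0 0 0; 0 0 -0.11 0 0 0; 0 0 -0.116 0 0 0; 0 0 -0.119 0 0 0; 0 0 -0.121 0 0 0; 0 0 -0.122 0 0 0; 0 0 -0.122 0 0 0; 0 0 -0.122 0 0 0",
)

```text
t: 48.6
tcp_pos: [0.5432, 0.1174, 0.0785]
orientation: [[0.006, 1.0, 0.001], [1.0, -0.006, 0.0], [0.0, 0.001, -1.0]]
wrist_force: [-0.7, -0.0, 0.6]
opening: 0.0005
```

Request:
step_arm(
  increments="0 0 -0.001 0 0 0; 0 0 -0.001 0 0 0; 0 0 -0.002 0 0 0; 0 0 -0.002 0 0 0; 0 0 -0.003 0 0 0; 0 0 -0.003 0 0 0; 0 0 -0.003 0 0 0; 0 0 -0.003 0 0 0; 0 0 -0.003 0 0 0; 0 0 -0.003 0 0 0",
)

```text
t: 49.85
tcp_pos: [0.5432, 0.1173, 0.0752]
orientation: [[0.006, 1.0, 0.001], [1.0, -0.006, 0.0], [0.0, 0.001, -1.0]]
wrist_force: [2.6, 0.2, 2.8]
opening: 0.0008
```

Request:
step_arm(
  increments="0 0 -0.002 0 0 0; 0 0 -0.004 0 0 0; 0 0 -0.005 0 0 0; 0 0 -0.005 0 0 0; 0 0 -0.005 0 0 0; 0 0 -0.005 0 0 0; 0 0 -0.005 0 0 0; 0 0 -0.005 0 0 0; 0 0 -0.005 0 0 0; 0 0 -0.005 0 0 0",
)

```text
t: 51.1
tcp_pos: [0.5433, 0.1174, 0.0721]
orientation: [[0.006, 1.0, 0.001], [1.0, -0.006, -0.0], [-0.0, 0.001, -1.0]]
wrist_force: [-4.9, -1.0, 18.2]
opening: 0.0004
```

Request:
step_arm(
  increments="0 0 0.01 0 0 0; 0 0 0.03 0 0 0; 0 0 0.06 0 0 0; 0 0 0.10 0 0 0; 0 0 0.14 0 0 0; 0 0 0.18 0 0 0; 0 0 0.18 0 0 0; 0 0 0.18 0 0 0; 0 0 0.18 0 0 0; 0 0 0.18 0 0 0",
)

```text
t: 52.35
tcp_pos: [0.5421, 0.1173, 0.2485]
orientation: [[0.006, 1.0, -0.003], [1.0, -0.006, -0.0], [-0.0, -0.003, -1.0]]
wrist_force: [-0.0, 0.3, -0.0]
opening: 0.0004
```

```bash
python3 - <<'E'
from h import *
im=manip.capture('wrist');cv2.imwrite('pics/w16.png',im[:,:,::-1])
s=manip.get_state();print(s['t'],s['tcp_pos'],s['wrist_force'])
for n,u,v in(('C',393,108),('B',510,110),('L',392,212)):pass
E
```

```text
52.4 [0.54229061 0.11723048 0.24882129] [-0.10120225 -0.23091391  0.55325915]
```

View pics/w16.png

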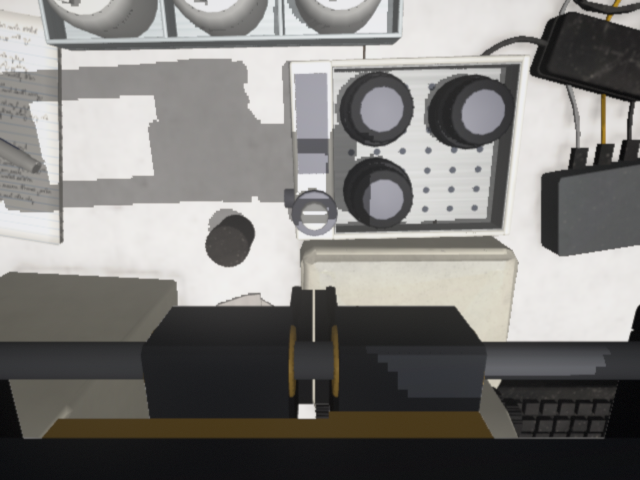

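The wrist picture shows all three caps upright and apart in the tray, with top discs at about (380,107), (482,107) and (383,192). The button at (314,212) is up and the arm is clear, so I'm handing in.

```bash
python3 -c "
from station import manip
print(manip.job_done())"
```

```text
the job is handed in; nothing more can be done
None
```

I took the two locked caps (bottles B and C; bottle A had none) off by press-and-turn. With the loose cap, they stand side by side on the wash tray floor. I then pressed the start button right down and let it go, and handed the job in at about 52 s. No verdict was reported.

**Caps:** The last wrist picture showed all three caps upright, apart and inside the tray walls. The brown bottle was standing in the last picture that showed it, taken after the third cap went in.

**Button:** I pressed it twice. The second press met the button at a fingertip height of about 78 mm and stopped hard at 72 mm with about 18 N, so it travelled the full 6 mm. In the last picture it looks up again, and the arm touched nothing.

**What disagreed:**
- **Cap B:** it took two part turns of about 31° each. The second press peaked at about 25 N, so I eased off before turning.
- **Loose cap:** it shifted about 35 mm inside the tray after I placed it, probably the announced knock. It stayed on the tray floor, so I left it there.

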